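Sort the optical table parts into their trays

ROBOT

A 7-joint arm with a two-finger parallel gripper is mounted at the origin on the work surface. World frame = base frame: x ahead of the robot, y to its left, z up, the work surface at z = 0. Lengths are in m, angles in rad, forces in N, time in s.
With the tool pointing down it reaches from about 0.425 to 0.875 m from the base axis. Payload 9.9 kg.
Tool frame: the origin (TCP) lies between the finger pads; the fingertips stand env.tips_ahead ahead of it and the grasp point (between the pads) lies 2 mm behind it (env.tips_ahead is the distance from the TCP to the fingertips, in m); z points along the fingers, y is the line along which they close (so a half turn about z gives the same grasp; the last joint's range is limited). The gripper opens to 85 mm and grips with 20 to 120 N. Pads are 22 mm wide; open, the fingers measure 114 mm over their backs; the gripper's body (76 mm by 85 mm) begins 54 mm behind the grasp point. The pads swing forward as they close: fully open they stand 13 mm farther back than shut.
Start: joints at [-1.3, 0.576, 0.025, 1.437, -0.015, 1.129, -0.057], TCP at [0.234, 0.633, 0.208] pointing down, gripper open.
Joint ranges: [-2.76, 2.76], [-0.34, 2.15], [-1.52, 1.57], [0.19, 2.46], [-1.09, 4.23], [0.17, 1.99], [-2.82, 2.82]. Speed limits (rad/s): [2.22, 2.22, 3.01, 3.01, 3.14, 3.14, 3.14].

INTERFACE

Orientations are given as a unit quaternion [w, x, y, z].
In Python, from plant import env gives the robot as it stands.
- The arm moves only by the tool apply_moves, never from a script. Its argument "steps" is a list of rows, each a list of 6 numbers: the shift along the tool's x, y, z in mm, then the turn, a rotation vector about the tool's x, y, z in degrees. In form: [[x, y, z, ax, ay, az], ...]. A call has 1 to 12 rows; each row shifts and turns the commanded pose from where the row before left it, along the tool's axes as they then stand; what a row does not reach is not made up. A row lasts 1/10 s, in which the tool goes at most 50 mm and 8.59 degrees, less where a joint would pass 70% of its speed; a pose out of reach is approached as far as the arm can. A call with a gripper value outside its range is refused whole. "grip" is the finger opening in mm, from 0 to 85.4, set as the call begins (left out, the last holds). The fingers move at their own pace and stop on an object; the grip force is fixed at half the most. Time passes only in rows, so rows that do not move let the fingers close. It gives the time, the measured TCP pose, the force, the opening and the grip force at its end, in the units of the state.
- env.read_state(): the state, without advancing time (a new reading comes with each control period).
- env.camera(name): name is "scene" or "top" or "wrist"; returns (picture, depth): 384x512x3 uint8, red, green, blue; 384x512 float32, m along the optical axis (not along the pixel's ray), 0 where there is no reading.
- env.camera_params(name): a dict with "vfov" (degrees; the focal length in pixels is half the picture's height over the tangent of half this angle, whatever the lens; pixels are square), "cx", "cy" (the principal point, pixels), "k1" (the pictures are not rectified: a ray, as slopes to the right and down, at radius r is drawn at 1 + k1 r^2 times it, then the intrinsics apply), "rvec" (rotation vector, rad) and "tvec" (3), from world to camera coordinates, as OpenCV has them; the wrist camera has in their place "T_tool_cam" (4x4, takes a point from camera to tool coordinates, whose origin is the TCP and whose axes are the flange's). Camera axes: x right, y down, z forward; pixel columns grow to the right and rows downward; lengths in m; the calibration is good to about 2 mm. A picture is of the moment at which its call begins: read the wrist's pose just before it. camera_params takes no time and is no camera call.
- env.hand_in(): hands the job in; it is judged then, once.
The state is a dict: "clock": time; "joint_positions": joint angles; "joint_vel": joint speeds; "tau": joint torques, N m; "tool_pos": TCP position; "eef_rot": TCP orientation; "wrist_force": force on the tool from outside, world axes, zero at the start; "ft_torque": the same for the moment, N m; "opening": opening from 0.0 (shut) to 1.0 (fully open); "gripper_force": force on a finger pad.
Only numpy, scipy, OpenCV 4.12 (cv2) and the standard library are available. Lean on these libraries where they do the work, as an engineer would, in place of code of your own. Each camera call takes 0.05 s, during which the arm holds its last target. There are 200 camera calls.

TASK

Tidy the loose optics parts away: put both steel posts, both black lens tubes and the clamping fork into the blue trays, each in the tray whose ledge shows a sample of its kind. Posts and tubes must stand upright and the fork lie flat, each on the tray floor and not on another part; leave the mirror mount and the translation stage where they stand.

Things in the scene. Friction and masses are not known exactly. Their poses are not given: they have to be found in the camera images.
- post_tall_mid (a point): Pedestal post, the taller one: round bright steel bar 25.4 mm across, 65 mm high, standing on end; its lowest 9 mm is a foot flange 32 mm across. The point is the centre, 32.5 mm above its foot; z along its axis, up. Loose, about 0.26 kg.
- post_short_mid (a point): Pedestal post, the shorter one: the same 25.4 mm bright steel bar with a 32 mm foot flange 9 mm high, 50 mm high, standing. The point is the centre, 25 mm above its foot; z along its axis, up. Loose, about 0.2 kg.
- tube_wide_mid (a point): Lens tube, the wide one: black ring, 40 mm outside, 33 mm inside, 26 mm high, open at both ends, standing on its end. The point is the centre, 13 mm up; z along its axis. Loose, about 50 g.
- tube_slim_mid (a point): Lens tube, the slim one: black ring, 30 mm outside, 23 mm inside, 34 mm high, open at both ends, standing on its end. The point is the centre, 17 mm up; z along its axis. Loose, about 40 g.
- fork_mid (a point): Clamping fork: flat dark steel bar with a long slot through it, 75 mm long (its x axis), 30 mm wide (y), 14 mm thick (z), lying flat; the slot is 12 mm wide and the sides are straight. The point is the centre, 7 mm up. Loose, about 0.12 kg.
- tray_posts: Blue open tray, fixed, one of three alike: 116 (x) by 146 mm (y) outside, 110 by 140 inside, walls 22 mm high, inner floor 3 mm above the table. A ledge 8 mm high on its +x side, 58 to 114 mm from the tray's centre, carries a fixed sample 90 mm from that centre: a steel post 50 mm high (its top 58 mm above the table): tray for posts. The origin is the centre of the tray's underside without ledge; z up.
- tray_tubes: Blue open tray, fixed, one of three alike: 116 (x) by 146 mm (y) outside, 110 by 140 inside, walls 22 mm high, inner floor 3 mm above the table. A ledge 8 mm high on its +x side, 58 to 114 mm from the tray's centre, carries a fixed sample 90 mm from that centre: a black lens tube 40 mm across and 26 mm high: tray for lens tubes. The origin is the centre of the tray's underside without ledge; z up.
- tray_forks: Blue open tray, fixed, one of three alike: 116 (x) by 146 mm (y) outside, 110 by 140 inside, walls 22 mm high, inner floor 3 mm above the table. A ledge 8 mm high on its +x side, 58 to 114 mm from the tray's centre, carries a fixed sample 90 mm from that centre: a clamping fork lying flat, crosswise: tray for forks. The origin is the centre of the tray's underside without ledge; z up.
- mirror_mount_mid (a point): Bystander among the parts: small black square mirror mount with a round mirror and two brass screws, on a dark foot 44 mm (x) by 50 mm (y), 57 mm high over all, loose. The point is its centre, 28 mm up. Leave it alone.
- stage_mid (a point): Bystander among the parts: small translation stage, a grey and black block 46 mm square and 24 mm high with a micrometer spindle that sticks out to 45 mm from the centre on its -x side, loose. The point is its centre, 12 mm up. Leave it alone.

How it is judged:
By the outcome, as a careful person would: the job done as asked, in the order asked, and still so for the second after the job is handed in, with the robot touching nothing.
It also fails if it takes over 120 s, if anything falls off the work surface, if the arm or the gripper's body presses on something with over 40 N, if the wrist force passes 120 N, or if a joint passes its speed limit or range.

## Working session

There is one attempt and no reset: what is moved stays moved. The work goes in short steps, Python scripts to look and compute and a tool call to move; the robot and the scene stay as the last step left them, time stands still between calls to the robot, and variables do not carry over. Pictures are saved under pics/ and viewed, at most 14 in all, crops included, and the job is handed in when it is done.

Besides the shell and the picture viewer there is one more tool, called by a JSON object that holds its "api" and its "payload", one argument or row to a line. apply_moves: Moves the arm, as the interface text tells. Its arguments: {"type":"object","properties":{"steps":{"type":"array","items":{"type":"array","items":{"type":"number"}}},"grip":{"type":"number"}},"required":["steps"]}

```bash
ls; mkdir -p pics; python3 - <<'E'
from plant import env
import cv2
s=env.read_state(); print(s['clock'],s['tool_pos'],s['eef_rot'],s['opening'],env.tips_ahead)
for n in ("top","scene","wrist"):
    p,d=env.camera(n); cv2.imwrite(f'pics/{n}0.png',cv2.cvtColor(p,cv2.COLOR_RGB2BGR)); print(n,env.camera_params(n), d.min(),d.max())
    import numpy as np; np.save(f'{n}0.npy',d)
E
```

```text
pics
0.0 [0.2342808  0.63249775 0.20762677] [-1.07730732e-04  1.76405231e-01  9.84317262e-01 -8.43117132e-04] 1.0013853585404715 0.017
top {'vfov': 53.94082205911791, 'cx': 250.4908078830037, 'cy': 192.28626239836692, 'k1': -0.09608451878086421, 'rvec': array([ 2.2000088 , -2.18192369,  0.07483437]), 'tvec': array([-0.01055733,  0.50093259,  0.78830337])} 0.0 1.643101
scene {'vfov': 53.0574791433777, 'cx': 254.84035363687883, 'cy': 193.22674737989635, 'k1': 0.015260908067908576, 'rvec': array([ 2.04074651,  1.49523197, -0.51769388]), 'tvec': array([-0.14693968, -0.35074379,  1.17376239])} 0.0 3.204947
wrist {'vfov': 69.59818062940889, 'cx': 254.7079845862803, 'cy': 190.97774706862245, 'k1': -0.027791953526657035, 'T_tool_cam': array([[ 4.19884209e-04, -9.53968353e-01, -2.99906995e-01,
         7.77435983e-02],
       [ 9.99998861e-01, -3.41506634e-05,  1.50867566e-03,
        -4.46472584e-04],
       [-1.44947085e-03, -2.99907287e-01,  9.53967252e-01,
        -1.66889064e-01],
       [ 0.00000000e+00,  0.00000000e+00,  0.00000000e+00,
         1.00000000e+00]])} 0.0 1.5057007
```

View pics/top0.png

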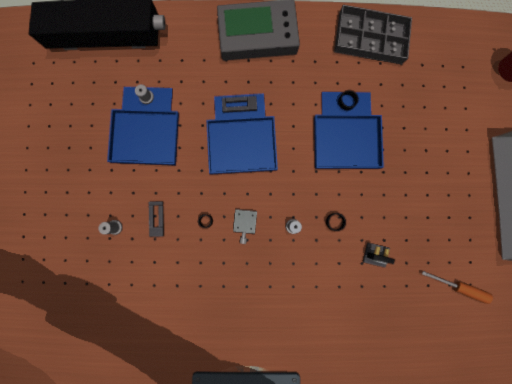

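View pics/scene0.png

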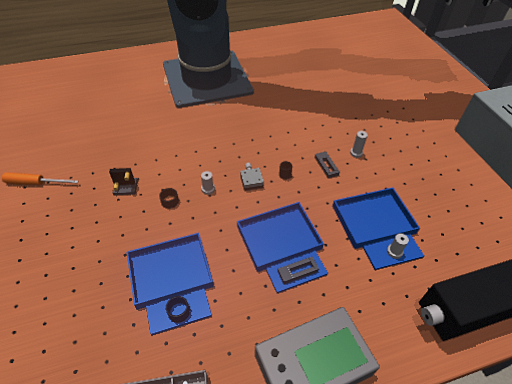

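The top view shows the trays for posts (144,137), forks (242,145) and tubes (348,142). The loose parts are the tall post (110,228), fork (156,219), slim tube (205,220), stage (245,222), short post (293,227), wide tube (335,221) and mount (378,254). The scene view agrees.

```bash
cat > h.py <<'E'
import numpy as np, cv2
from scipy.spatial.transform import Rotation as R
from plant import env
def cam(name, st=None):
    p=env.camera_params(name); f=192/np.tan(np.radians(p['vfov']/2))
    if 'rvec' in p:
        Rc=cv2.Rodrigues(np.array(p['rvec']))[0].T; o=-Rc@p['tvec']
    else:
        q=st['eef_rot']; Rt=R.from_quat([q[1],q[2],q[3],q[0]]).as_matrix(); T=p['T_tool_cam']
        Rc=Rt@T[:3,:3]; o=Rt@T[:3,3]+st['tool_pos']
    K=np.array([[f,0,p['cx']],[0,f,p['cy']],[0,0,1]])
    return K,p['k1'],Rc,o
def rays(C,uv):
    K,k1,Rc,o=C
    n=cv2.undistortPoints(np.asarray(uv,float).reshape(-1,1,2),K,np.array([k1,0,0,0.])).reshape(-1,2)
    return np.c_[n,np.ones(len(n))]@Rc.T
def plane(C,uv,z):
    d=rays(C,uv); return C[3]+d*((z-C[3][2])/d[:,2])[:,None]
def cloud(C,dep):
    v,u=np.mgrid[:384,:512]; d=rays(C,np.c_[u.ravel(),v.ravel()])
    P=C[3]+d*dep.reshape(-1,1); P[dep.ravel()==0]=np.nan
    return P.reshape(384,512,3)
def project(C,X):
    K,k1,Rc,o=C
    return cv2.projectPoints(np.asarray(X,float).reshape(-1,1,3),cv2.Rodrigues(Rc.T)[0],-Rc.T@o,K,np.array([k1,0,0,0.]))[0].reshape(-1,2)
E
python3 - <<'E'
from h import *
C=cam('top'); im=cv2.imread('pics/top0.png'); P=cloud(C,np.load('top0.npy'))
print('table z',np.nanmedian(P[180:260,60:400,2]))
hsv=cv2.cvtColor(im,cv2.COLOR_BGR2HSV)
blue=cv2.inRange(hsv,(105,120,40),(130,255,255))
n,l,st,_=cv2.connectedComponentsWithStats(blue)
for i in range(1,n):
    if st[i,4]>800:
        q=P[(l==i)]; q=q[~np.isnan(q[:,2])]; fl=q[q[:,2]<.03]
        print('tray',st[i,:4],q[:,:2].min(0),q[:,:2].max(0), cv2.minAreaRect((fl[:,:2]*1000).astype(np.float32)))
m=((P[...,2]>.007)&(blue==0)).astype(np.uint8); m[:195]=0; m[300:]=0; m[:,:80]=0; m[:,410:]=0
n,l,st,_=cv2.connectedComponentsWithStats(m)
for i in range(1,n):
    if st[i,4]>25:
        q=P[l==i]; zt=np.percentile(q[:,2],95); t=q[q[:,2]>zt-.008]
        r=cv2.minAreaRect((t[:,:2]*1000).astype(np.float32))
        print(st[i],'ztop %.3f'%zt,np.round(r[0],0),np.round(r[1],0),round(r[2]))
E
```

```text
table z 0.0012632172400808273
tray [108  87  70  78] [0.55974566 0.15237447] [0.73461781 0.30212174] ((647.860595703125, 226.21334838867188), (146.9075469970703, 171.2791748046875), 87.77095794677734)
tray [314  92  69  76] [ 0.55545254 -0.29039595] [ 0.72639587 -0.14500947] ((641.2847900390625, -217.81063842773438), (170.67498779296875, 145.2412109375), 0.43941840529441833)
tray [207  94  70  80] [ 0.5406416 -0.0603547] [0.71904722 0.08842769] ((630.4871826171875, 15.775997161865234), (171.29281616210938, 143.9040069580078), 3.949414014816284)
[149 202  16  34 380] ztop 0.018 [443. 195.] [71. 31.] 2
[233 210  24  34 550] ztop 0.027 [428.   6.] [46. 69.] 85
[326 213  20  19 155] ztop 0.028 [ 439. -188.] [37. 38.] 44
[197 214  16  15 103] ztop 0.037 [439.  89.] [28. 28.] 45
[286 219  16  15 178] ztop 0.053 [429. -98.] [23. 25.] 66
[ 99 220  23  15 272] ztop 0.068 [424. 287.] [22. 24.] 1
[363 242  32  26 514] ztop 0.058 [ 371. -279.] [45. 28.] 70
```

{"api": "apply_moves", "payload": {
  "steps": [
    [0,0,0,0,0,-7],
    [0,0,0,0,0,-7],
    [0,0,0,0,0,-6.3],
    [-24,-43,0,0,0,0],
    [-24,-43,0,0,0,0],
    [-24,-43,0,0,0,0],
    [-24,-43,0,0,0,0],
    [-24,-43,0,0,0,0],
    [-24,-43,0,0,0,0],
    [-24,-43,0,0,0,0],
    [-22,-43,0,0,0,0]
  ]
}}

```text
clock: 1.25
tool_pos: [0.4251, 0.2869, 0.2085]
eef_rot: [0.0, 0.0, 1.0, -0.0]
wrist_force: [0.2, 0.9, 1.2]
opening: 1.004
gripper_force: 0.0
```

```bash
cat > look.py <<'E'
# look.py tag: wrist picture, components by height, positions
import sys; from h import *
def look(tag):
    s=env.read_state(); C=cam('wrist',s); p,d=env.camera('wrist')
    im=cv2.cvtColor(p,cv2.COLOR_RGB2BGR); cv2.imwrite(f'pics/{tag}.png',im)
    q=s['eef_rot']; e=R.from_quat([q[1],q[2],q[3],q[0]]).as_matrix()
    print('t',round(s['clock'],2),'tcp',np.round(s['tool_pos']*1000,1),'ydir',round(np.degrees(np.arctan2(e[1,1],e[0,1])),1),'tilt',np.round(e[:,2],3),'open',round(s['opening'],3))
    P=cloud(C,d); hsv=cv2.cvtColor(im,cv2.COLOR_BGR2HSV)
    blue=cv2.inRange(hsv,(105,120,40),(130,255,255))
    m=((P[...,2]>.007)&(P[...,2]<.1)&(blue==0)).astype(np.uint8)
    print('table z mm',np.round(np.nanmedian(P[...,2][(P[...,2]<.006)])*1000,1))
    n,l,st,_=cv2.connectedComponentsWithStats(m)
    for i in range(1,n):
        if st[i,4]>250:
            g=P[l==i]; zt=np.percentile(g[:,2],95); t=g[g[:,2]>zt-.005]
            uv=np.argwhere((l==i)&(P[...,2]>zt-.005))[:,::-1].astype(np.float32)
            hu=cv2.convexHull(uv).reshape(-1,2); X=plane(C,hu,zt)[:,:2]*1000
            r=cv2.minAreaRect(X.astype(np.float32)); c=cv2.minEnclosingCircle(X.astype(np.float32))
            print(st[i],'ztop %.1f'%(zt*1000),'rect',np.round(r[0],1),np.round(r[1],1),round(r[2],1),'circ',np.round(c[0],1),round(c[1],1))
if __name__=='__main__': look(sys.argv[1])
E
python3 look.py w1
```

```text
t 1.25 tcp [425.1 286.9 208.5] ydir 90.0 tilt [ 0. -0. -1.] open 1.004
table z mm 1.5
[  24  141   47   55 1710] ztop 26.0 rect [426.3   8.8] [48.1 70. ] 84.8 circ [429.5   8.6] 38.2
[ 173  150   29   54 1024] ztop 16.5 rect [441.5 196.7] [73.4 30.7] 2.1 circ [441.4 197.4] 39.0
[244 152  23  32 604] ztop 67.4 rect [422.3 287.6] [23.  24.7] 90.0 circ [422.1 287.6] 12.7
[ 437  160   75  162 7935] ztop 94.5 rect [537.9 581. ] [149.4  13.4] 0.1 circ [537.9 580.6] 74.8
[ 90 165  33  26 587] ztop 35.6 rect [438.9  90.6] [30.7 27.9] 89.8 circ [438.3  90.3] 15.6
[ 75 369  50  15 606] ztop 33.1 rect [795.  21.] [ 9.5 86. ] 1.7 circ [799.8  21.2] 43.0
```

{"api": "apply_moves", "payload": {
  "steps": [
    [2.5,0.7,45,0,0,0],
    [0,0,45,0,0,0],
    [0,0,45,0,0,0],
    [0,0,25,0,0,0],
    [0,0,13.5,0,0,0],
    [0,0,0,0,0,0]
  ],
  "grip": 65
}}

```text
clock: 1.9
tool_pos: [0.4205, 0.2889, 0.0331]
eef_rot: [-0.002, 0.0, 1.0, -0.001]
wrist_force: [0.2, -0.0, 0.6]
opening: 0.761
gripper_force: 0.0
```

{"api": "apply_moves", "payload": {
  "steps": [
    [0,0,0,0,0,0],
    [0,0,0,0,0,0],
    [0,0,0,0,0,0],
    [0,0,0,0,0,0],
    [0,0,0,0,0,0],
    [0,0,0,0,0,0],
    [0,0,0,0,0,0]
  ],
  "grip": 0
}}

```text
clock: 2.6
tool_pos: [0.4226, 0.2899, 0.0363]
eef_rot: [0.001, 0.0, 1.0, 0.001]
wrist_force: [0.0, -0.7, 6.5]
opening: 0.254
gripper_force: 58.5
```

{"api": "apply_moves", "payload": {
  "steps": [
    [0,0,-25,0,0,0],
    [0,0,-35,0,0,0],
    [-35,-8,0,0,0,0],
    [-47,-9,0,0,0,0],
    [-47,-9,0,0,0,0],
    [-47,-9,0,0,0,0],
    [-30,-9,0,0,0,0],
    [-12,-1,0,0,0,0],
    [0,0,0,0,0,0],
    [0,0,0,0,0,0]
  ]
}}

```text
clock: 3.6
tool_pos: [0.6388, 0.2447, 0.0949]
eef_rot: [-0.001, 0.0, 1.0, 0.0]
wrist_force: [-0.4, -0.1, -1.6]
opening: 0.254
gripper_force: 59.1
```

```bash
python3 look.py w2
```

```text
t 3.6 tcp [638.8 244.7  94.9] ydir 90.0 tilt [-0.001  0.    -1.   ] open 0.254
table z mm 1.7
[231 192  42  35 912] ztop 97.8 rect [630.7 243.6] [10.9 23.4] 1.7 circ [635.  243.7] 11.7
[   0  226   74   37 1997] ztop 23.7 rect [691.  24.] [31.  73.8] 4.5 circ [691.9  23.9] 39.2
[232 263  17  34 329] ztop 59.9 rect [708.7 231.7] [10.3 25.6] 82.6 circ [708.1 227.3] 12.8
[   0  320   80   57 2021] ztop 50.9 rect [805.5  -6.4] [21.6 64.8] 36.7 circ [ 8.139e+02 -2.000e-01] 32.4
[339 351  43  33 279] ztop 62.5 rect [819.5 364.1] [15.4  4.1] 45.1 circ [819.7 363.9] 7.9
```

View pics/w2.png

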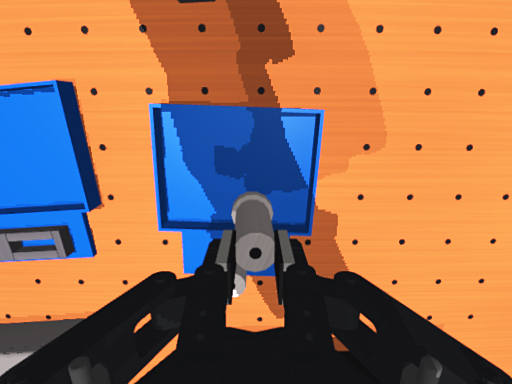

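The tall post hangs straight between the pads (252,220) over the posts tray, with its foot at (252,200). Lowering it.

{"api": "apply_moves", "payload": {
  "steps": [
    [0,0,30,0,0,0],
    [0,0,19,0,0,0],
    [0,0,4,0,0,0],
    [0,0,0,0,0,0],
    [0,0,0,0,0,0]
  ]
}}

```text
clock: 4.15
tool_pos: [0.6401, 0.2451, 0.0433]
eef_rot: [0.001, -0.0, 1.0, 0.0]
wrist_force: [0.3, 0.4, -2.5]
opening: 0.258
gripper_force: 59.1
```

{"api": "apply_moves", "payload": {
  "steps": [
    [0,0,1,0,0,0],
    [0,0,1,0,0,0],
    [0,0,0,0,0,0]
  ]
}}

```text
clock: 4.45
tool_pos: [0.64, 0.2445, 0.0404]
eef_rot: [0.0, 0.0, 1.0, 0.0]
wrist_force: [0.1, 0.3, -2.7]
opening: 0.251
gripper_force: 59.1
```

{"api": "apply_moves", "payload": {
  "steps": [
    [0,0,0.7,0,0,0],
    [0,0,0,0,0,0]
  ]
}}

```text
clock: 4.65
tool_pos: [0.6401, 0.2445, 0.0396]
eef_rot: [0.0, 0.0, 1.0, 0.0]
wrist_force: [0.1, 0.4, -0.3]
opening: 0.255
gripper_force: 59.5
```

{"api": "apply_moves", "payload": {
  "steps": [
    [0,0,0.7,0,0,0],
    [0,0,0,0,0,0]
  ]
}}

```text
clock: 4.85
tool_pos: [0.6405, 0.2445, 0.0395]
eef_rot: [0.001, 0.0, 1.0, 0.0]
wrist_force: [-0.7, -1.2, 3.9]
opening: 0.253
gripper_force: 60.1
```

{"api": "apply_moves", "payload": {
  "steps": [
    [0,0,0.7,0,0,0],
    [0,0,0,0,0,0]
  ]
}}

```text
clock: 5.05
tool_pos: [0.6409, 0.2445, 0.0394]
eef_rot: [0.001, 0.0, 1.0, 0.0]
wrist_force: [-1.7, -1.8, 9.2]
opening: 0.256
gripper_force: 60.6
```

{"api": "apply_moves", "payload": {
  "steps": [
    [0,0,-1.4,0,0,0],
    [0,0,0,0,0,0],
    [0,0,0,0,0,0],
    [0,0,0,0,0,0],
    [0,0,-15,0,0,0],
    [0,0,-30,0,0,0],
    [0,0,-45,0,0,0],
    [0,0,-20,0,0,0]
  ],
  "grip": 45
}}

```text
clock: 5.85
tool_pos: [0.6415, 0.2451, 0.1545]
eef_rot: [0.003, 0.0, 1.0, 0.001]
wrist_force: [1.0, 0.2, -0.1]
opening: 0.531
gripper_force: 0.0
```

{"api": "apply_moves", "payload": {
  "steps": [
    [40,-42,0,0,0,0],
    [27,-42,0,0,0,0],
    [27,-42,0,0,0,0],
    [27,-42,0,0,0,0],
    [27,-42,0,0,0,0],
    [27,-42,0,0,0,0],
    [26,-42,0,0,0,0],
    [10,-47,0,0,0,0],
    [0,0,0,0,0,0]
  ]
}}

```text
clock: 6.75
tool_pos: [0.4322, -0.097, 0.1505]
eef_rot: [0.0, 0.005, 1.0, -0.001]
wrist_force: [0.5, 0.8, 0.2]
opening: 0.526
gripper_force: 0.0
```

```bash
python3 look.py w3; python3 - <<'E'
from plant import env; import cv2
p,d=env.camera('top'); cv2.imwrite('pics/t1.png',cv2.resize(p[60:300,80:400,::-1],None,fx=2.4,fy=2.4))
E
```

```text
t 6.75 tcp [432.2 -97.  150.5] ydir 89.4 tilt [ 0.001 -0.003 -1.   ] open 0.526
table z mm 1.4
[  34   95   80   51 2548] ztop 58.6 rect [ 371.4 -278.3] [46.7 28.4] 77.0 circ [ 370.  -277.9] 25.6
[ 321  140   51   65 2192] ztop 26.7 rect [426.8   5.1] [47.2 69. ] 84.1 circ [429.9   5.2] 37.9
[ 484  150   28   64 1301] ztop 16.7 rect [443.8 184.9] [80.  30.2] 15.3 circ [441.6 193. ] 40.6
[240 159  28  35 776] ztop 52.3 rect [427.6 -98.6] [23.9 24.8] 89.5 circ [428.  -98.6] 12.7
[154 165  39  38 692] ztop 27.9 rect [ 438.3 -188.1] [37.2 38.9] 42.1 circ [ 438.4 -187.8] 19.9
[401 168  41  31 888] ztop 36.1 rect [438.4  87. ] [31.2 28.1] 60.3 circ [438.5  86.7] 16.6
[484 307  28  36 582] ztop 43.7 rect [640.3 229.2] [24.9  7.8] 16.9 circ [639.3 232.3] 12.5
[348 341  19  24 393] ztop 24.1 rect [687.8  43.1] [34.7 25. ] 5.8 circ [687.7  43.1] 19.4
```

View pics/t1.png

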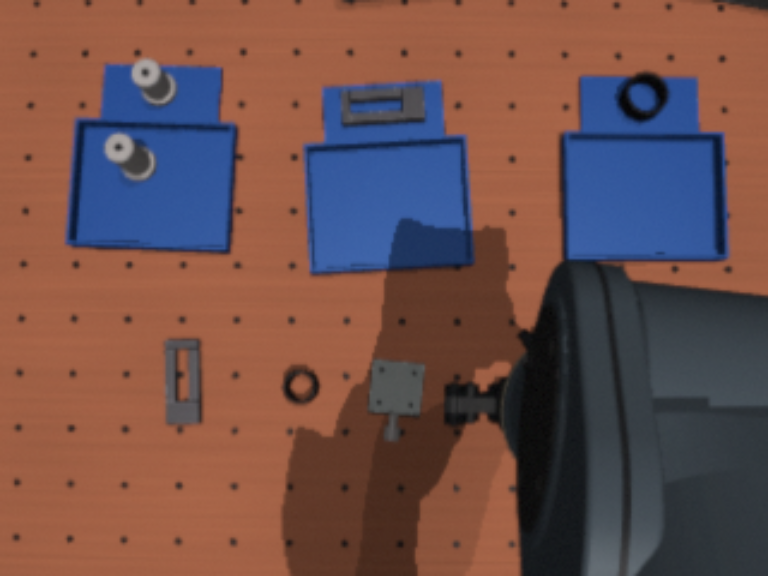

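The tall post stands in the tray (crop 135,155). Now the short one.

{"api": "apply_moves", "payload": {
  "steps": [
    [3.7,-1.5,30,0,0,0],
    [0,0,40,0,0,0],
    [0,0,33,0,0,0],
    [0,0,15,0,0,0],
    [0,0,0,0,0,0],
    [0,0,0,0,0,0]
  ]
}}

```text
clock: 7.45
tool_pos: [0.4311, -0.091, 0.0317]
eef_rot: [0.0, -0.001, 1.0, 0.0]
wrist_force: [0.0, -0.4, -0.5]
opening: 0.527
gripper_force: 0.0
```

{"api": "apply_moves", "payload": {
  "steps": [
    [0,0,0,0,0,0],
    [0,0,0,0,0,0],
    [0,0,0,0,0,0],
    [0,0,0,0,0,0],
    [0,0,0,0,0,0]
  ],
  "grip": 0
}}

```text
clock: 7.95
tool_pos: [0.4306, -0.0922, 0.0315]
eef_rot: [0.0, 0.0, 1.0, -0.0]
wrist_force: [-0.8, 0.3, -0.1]
opening: 0.0
gripper_force: 0.0
```

```bash
python3 look.py w4
```

```text
t 7.95 tcp [430.6 -92.2  31.5] ydir 90.0 tilt [ 0. -0. -1.] open 0.0
table z mm 1.4
[   0  102   22   67 1296] ztop 18.6 rect [ 369.1 -255.6] [ 6. 13.] 74.8 circ [ 369.2 -256. ] 6.9
[ 348  165   86  101 5644] ztop 26.4 rect [426.7   4. ] [47.2 70.1] 84.6 circ [429.9   4.9] 38.3
[ 221  192   68  113 3777] ztop 96.6 rect [422.4 -94.2] [23.3 24.5] 54.9 circ [423.1 -92.2] 14.7
[  86  199   67   62 2390] ztop 27.6 rect [ 437.8 -187.8] [38.8 41.6] 45.8 circ [ 438.  -187.4] 21.2
[ 469  206   43   54 1610] ztop 35.6 rect [440.8  75.5] [29.9 11.6] 16.5 circ [439.6  79.8] 15.0
```

View pics/w4.png

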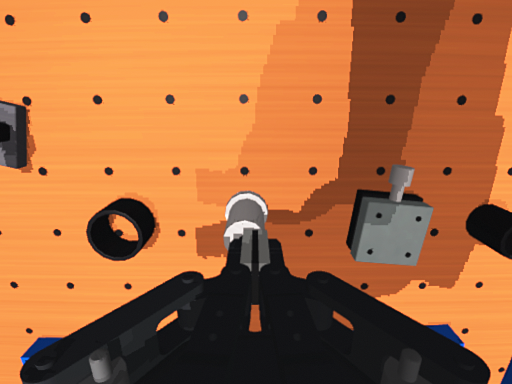

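```bash
python3 - <<'E'
from h import *
s=env.read_state(); C=cam('wrist',s); p,d=env.camera('wrist'); P=cloud(C,d)
Q=P[185:260,200:300].reshape(-1,3)*1000
for a,b in ((5,12),(12,25),(25,40),(40,48),(48,56),(56,70)):
    q=Q[(Q[:,2]>a)&(Q[:,2]<b)]
    if len(q): print(a,b,len(q),np.round(q.min(0),0),np.round(q.max(0),0),np.round(np.median(q,0),0))
print(s['tool_pos'],s['opening'],s['joint_positions'])
C=cam('scene'); p,d=env.camera('scene'); cv2.imwrite('pics/s1.png',cv2.resize(p[90:250,80:320,::-1],None,fx=3,fy=3))
E
```

```text
5 12 397 [ 413. -114.    5.] [436. -83.  12.] [419. -98.  10.]
12 25 208 [ 416. -111.   12.] [428. -86.  25.] [418. -97.  19.]
25 40 300 [ 416. -111.   25.] [428. -86.  40.] [418. -98.  33.]
40 48 192 [ 416. -111.   40.] [427. -87.  48.] [418. -98.  44.]
48 56 505 [ 417. -111.   48.] [435. -88.  53.] [ 422. -102.   51.]
56 70 402 [ 418. -106.   57.] [423. -79.  70.] [419. -92.  66.]
[ 0.4305171  -0.09219025  0.03146811] 0.001524027936172746 [ 0.11242544  0.51540915 -0.0115348   2.23760468  0.01507378  0.38835695
  1.65859793]
```

View pics/s1.png

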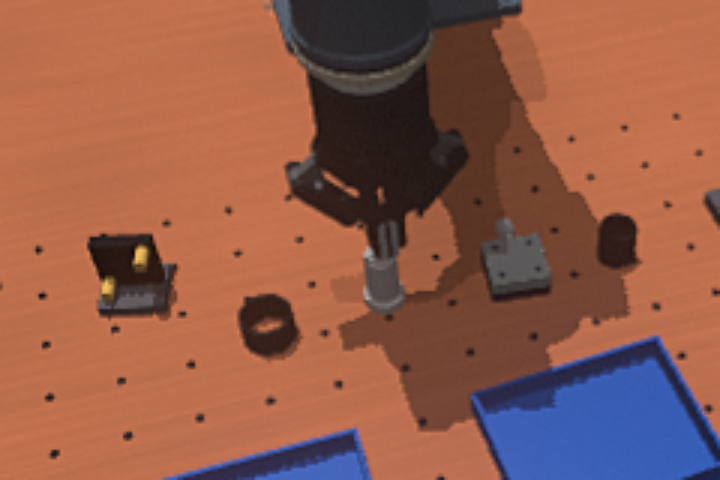

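```bash
python3 - <<'E'
from h import *
s=env.read_state(); p,d=env.camera('wrist'); T=env.camera_params('wrist')['T_tool_cam']
K,k1,_,_=cam('wrist',s); P=cloud((K,k1,T[:3,:3],T[:3,3]),d)*1000
for v in range(222,330,6):
    print(v,[tuple(np.round(P[v,u],0)) for u in (244,250,256,262,268)])
cv2.imwrite('pics/w4c.png',cv2.resize(p[170:330,160:360,::-1],None,fx=4,fy=3.6))
E
```

```text
222 [(np.float64(13.0), np.float64(-6.0), np.float64(-21.0)), (np.float64(13.0), np.float64(-3.0), np.float64(-20.0)), (np.float64(11.0), np.float64(1.0), np.float64(-16.0)), (np.float64(7.0), np.float64(5.0), np.float64(-6.0)), (np.float64(-10.0), np.float64(11.0), np.float64(31.0))]
228 [(np.float64(9.0), np.float64(-6.0), np.float64(-21.0)), (np.float64(9.0), np.float64(-3.0), np.float64(-20.0)), (np.float64(9.0), np.float64(1.0), np.float64(-19.0)), (np.float64(8.0), np.float64(4.0), np.float64(-17.0)), (np.float64(-15.0), np.float64(11.0), np.float64(30.0))]
234 [(np.float64(13.0), np.float64(-6.0), np.float64(-35.0)), (np.float64(12.0), np.float64(-2.0), np.float64(-34.0)), (np.float64(12.0), np.float64(1.0), np.float64(-34.0)), (np.float64(12.0), np.float64(4.0), np.float64(-34.0)), (np.float64(-20.0), np.float64(11.0), np.float64(30.0))]
240 [(np.float64(12.0), np.float64(-5.0), np.float64(-41.0)), (np.float64(13.0), np.float64(-2.0), np.float64(-42.0)), (np.float64(12.0), np.float64(1.0), np.float64(-41.0)), (np.float64(12.0), np.float64(4.0), np.float64(-41.0)), (np.float64
[... 3352 characters left out ...]
at64(30.0)), (np.float64(-6.0), np.float64(3.0), np.float64(-72.0)), (np.float64(15.0), np.float64(4.0), np.float64(-95.0))]
318 [(np.float64(6.0), np.float64(-4.0), np.float64(-88.0)), (np.float64(-102.0), np.float64(-4.0), np.float64(30.0)), (np.float64(-102.0), np.float64(1.0), np.float64(31.0)), (np.float64(-7.0), np.float64(3.0), np.float64(-74.0)), (np.float64(13.0), np.float64(4.0), np.float64(-95.0))]
324 [(np.float64(4.0), np.float64(-4.0), np.float64(-88.0)), (np.float64(-108.0), np.float64(-4.0), np.float64(30.0)), (np.float64(-107.0), np.float64(1.0), np.float64(29.0)), (np.float64(-7.0), np.float64(3.0), np.float64(-77.0)), (np.float64(10.0), np.float64(4.0), np.float64(-95.0))]
```

View pics/w4c.png

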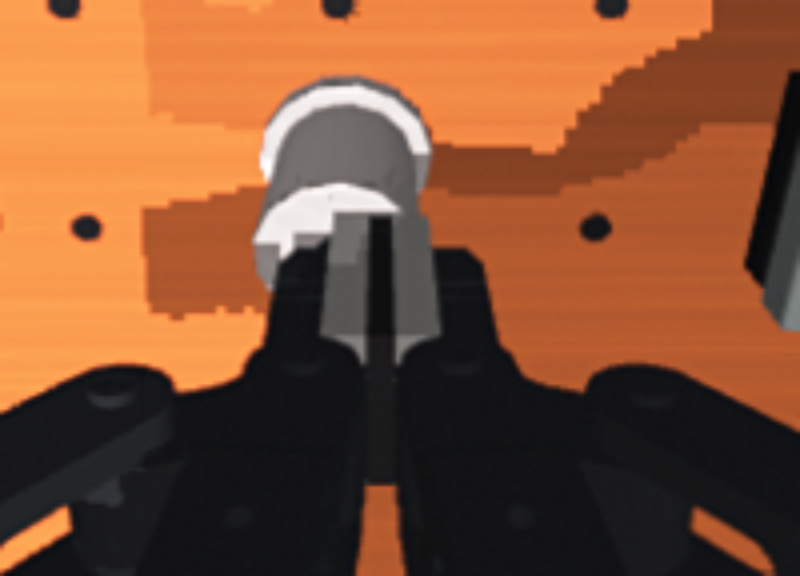

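The close-up shows the fingers shut about 9 mm above the post top. The fingertips sit at tool z ≈ -30 mm, not +17 mm as `env.tips_ahead` says, so the tall post was only gripped by its rim. From here I'll use tips at about TCP z + 30 mm. Next I centre over the post and check the open geometry before going down.

{"api": "apply_moves", "payload": {
  "steps": [
    [2.5,-6.3,0,0,0,0],
    [0,0,0,0,0,0],
    [0,0,0,0,0,0],
    [0,0,0,0,0,0],
    [0,0,0,0,0,0]
  ],
  "grip": 45
}}

```text
clock: 8.65
tool_pos: [0.428, -0.0984, 0.0313]
eef_rot: [-0.0, 0.0, 1.0, 0.0]
wrist_force: [0.6, -0.0, -0.6]
opening: 0.527
gripper_force: 0.0
```

{"api": "apply_moves", "payload": {
  "steps": [
    [0,0,10,0,0,0],
    [0,0,5,0,0,0],
    [0,0,0,0,0,0],
    [0,0,0,0,0,0]
  ]
}}

```text
clock: 9.05
tool_pos: [0.4276, -0.0984, 0.0159]
eef_rot: [-0.0, 0.0, 1.0, 0.0]
wrist_force: [0.2, 0.3, 0.2]
opening: 0.521
gripper_force: 0.0
```

```bash
python3 - <<'E'
from h import *
s=env.read_state(); p,d=env.camera('wrist'); print(s['tool_pos'],s['wrist_force'],s['opening'])
T=env.camera_params('wrist')['T_tool_cam']
K,k1,_,_=cam('wrist',s); P=cloud((K,k1,T[:3,:3],T[:3,3]),d)*1000
# finger fronts: points with tool x 8..16
m=(abs(P[...,0]-12)<4)&(P[...,2]<-5)&(abs(P[...,1])<60)
for y0 in range(-50,50,6):
    q=P[m&(abs(P[...,1]-y0)<3)]
    if len(q)>20: print(y0,len(q),'lowest z',np.round(np.percentile(q[:,2],97),1))
a=p[150:330,130:390,::-1]; b=env.camera('scene')[0][130:230,150:270,::-1]
cv2.imwrite('pics/w5.png',np.hstack([cv2.resize(a,(433,300)),cv2.resize(b,(360,300))]))
E
```

```text
[ 0.42764772 -0.0983537   0.01594314] [0.24839634 0.25845941 0.18762574] 0.5211272666093149
-50 2279 lowest z -77.0
-44 766 lowest z -73.7
-38 110 lowest z -39.0
-32 559 lowest z -36.9
-26 1249 lowest z -34.0
-20 195 lowest z -30.7
-14 247 lowest z -96.8
-8 1244 lowest z -16.1
-2 1456 lowest z -11.7
4 1443 lowest z -12.8
10 934 lowest z -96.7
16 75 lowest z -96.5
22 571 lowest z -31.5
28 1098 lowest z -35.0
34 410 lowest z -37.9
40 191 lowest z -69.7
46 1347 lowest z -74.4
```

View pics/w5.png

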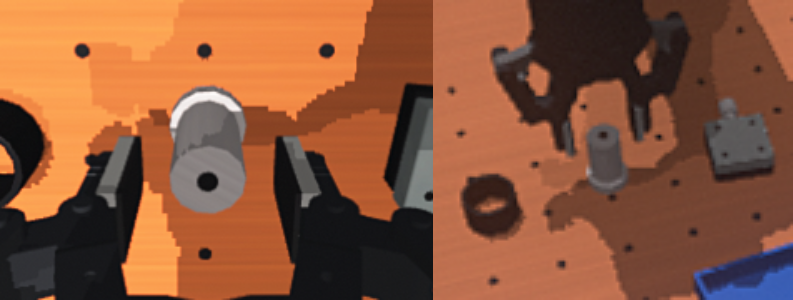

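The post is centred between the open pads, and the tips are 30 mm behind the reported TCP here too. Lowering 26 mm and gripping.

{"api": "apply_moves", "payload": {
  "steps": [
    [0,0,12,0,0,0],
    [0,0,10,0,0,0],
    [0,0,4,0,0,0],
    [0,0,0,0,0,0]
  ]
}}

```text
clock: 9.55
tool_pos: [0.4275, -0.0984, -0.0102]
eef_rot: [-0.001, 0.0, 1.0, 0.0]
wrist_force: [-0.6, 0.6, -0.1]
opening: 0.532
gripper_force: 0.0
```

{"api": "apply_moves", "payload": {
  "steps": [
    [0,0,0,0,0,0],
    [0,0,0,0,0,0],
    [0,0,0,0,0,0],
    [0,0,0,0,0,0],
    [0,0,0,0,0,0]
  ],
  "grip": 0
}}

```text
clock: 10.05
tool_pos: [0.428, -0.0985, -0.0094]
eef_rot: [0.0, 0.0, 1.0, -0.0]
wrist_force: [-1.0, 0.2, 6.6]
opening: 0.283
gripper_force: 58.8
```

{"api": "apply_moves", "payload": {
  "steps": [
    [0,0,-25,0,0,0],
    [0,0,-40,0,0,0],
    [0,0,-10,0,0,0],
    [-21,30,0,0,0,0],
    [-21,40,0,0,0,0],
    [-21,40,0,0,0,0],
    [-21,40,0,0,0,0],
    [-21,40,0,0,0,0],
    [-21,40,0,0,0,0],
    [-21,40,0,0,0,0],
    [-22,35,0,0,0,0],
    [0,0,0,0,0,0]
  ]
}}

```text
clock: 11.25
tool_pos: [0.5985, 0.2139, 0.0643]
eef_rot: [0.001, -0.003, 1.0, 0.002]
wrist_force: [-0.1, 0.1, -2.2]
opening: 0.28
gripper_force: 59.3
```

{"api": "apply_moves", "payload": {
  "steps": [
    [0,0,0,0,0,0],
    [0,0,0,0,0,0],
    [0,0,0,0,0,0]
  ]
}}

```text
clock: 11.55
tool_pos: [0.5967, 0.2047, 0.0651]
eef_rot: [-0.0, 0.001, 1.0, -0.0]
wrist_force: [0.8, -0.0, -1.4]
opening: 0.279
gripper_force: 59.3
```

```bash
python3 - <<'E'
from h import *
s=env.read_state(); p,d=env.camera('wrist'); C=cam('wrist',s); print(s['tool_pos'],s['wrist_force'],s['opening'])
P=cloud(C,d)*1000; hsv=cv2.cvtColor(p,cv2.COLOR_RGB2HSV); b=cv2.inRange(hsv,(105,120,40),(130,255,255))>0
# tray floor/walls and standing tall post
q=P[b&(P[...,2]<30)&(abs(P[...,1]-227)<90)]; print('tray',q.min(0),q.max(0))
q=P[(~b)&(P[...,2]>50)&(P[...,2]<75)&(abs(P[...,0]-640)<22)&(P[...,1]>225)&(P[...,1]<265)]; print('tall',len(q),np.round([q.min(0),q.max(0)]) if len(q) else '')
cv2.imwrite('pics/w6.png',p[...,::-1])
E
```

```text
[0.59666894 0.20473373 0.06514911] [ 0.78196812 -0.03870783 -1.43001559] 0.279007153908089
tray [560.02017993 150.25335048   1.02546911] [732.58188753 302.48781067  29.44916196]
tall 70 [[628. 245.  50.]
 [636. 254.  67.]]
```

View pics/w6.png

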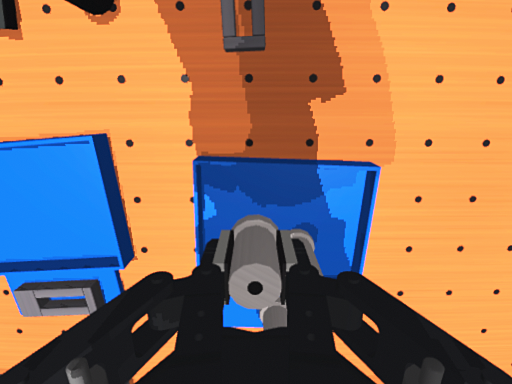

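The short post hangs upright over the tray (255,260), clear of the tall post (300,240). Lowering.

{"api": "apply_moves", "payload": {
  "steps": [
    [0,0,30,0,0,0],
    [0,0,25,0,0,0],
    [0,0,14,0,0,0],
    [0,0,0,0,0,0],
    [0,0,0,0,0,0]
  ]
}}

```text
clock: 12.1
tool_pos: [0.5975, 0.2062, -0.0031]
eef_rot: [0.0, 0.001, 1.0, 0.0]
wrist_force: [-0.5, 0.4, -1.4]
opening: 0.287
gripper_force: 60.6
```

{"api": "apply_moves", "payload": {
  "steps": [
    [0,0,1,0,0,0],
    [0,0,0.7,0,0,0],
    [0,0,0,0,0,0]
  ]
}}

```text
clock: 12.4
tool_pos: [0.5974, 0.2066, -0.0048]
eef_rot: [0.0, 0.0, 1.0, 0.0]
wrist_force: [-0.5, 1.2, -2.4]
opening: 0.284
gripper_force: 60.6
```

{"api": "apply_moves", "payload": {
  "steps": [
    [0,0,0.7,0,0,0],
    [0,0,0,0,0,0]
  ]
}}

```text
clock: 12.6
tool_pos: [0.5971, 0.2065, -0.006]
eef_rot: [0.0, 0.0, 1.0, 0.0]
wrist_force: [-0.3, -0.9, -1.3]
opening: 0.283
gripper_force: 60.6
```

{"api": "apply_moves", "payload": {
  "steps": [
    [0,0,0.7,0,0,0],
    [0,0,0,0,0,0]
  ]
}}

```text
clock: 12.8
tool_pos: [0.597, 0.2065, -0.0069]
eef_rot: [-0.0, 0.0, 1.0, -0.0]
wrist_force: [0.1, -0.1, -1.6]
opening: 0.284
gripper_force: 60.6
```

{"api": "apply_moves", "payload": {
  "steps": [
    [0,0,0,0,0,0],
    [0,0,0,0,0,0],
    [0,0,0,0,0,0],
    [0,0,0,0,0,0],
    [0,0,-15,0,0,0],
    [0,0,-35,0,0,0],
    [0,0,-45,0,0,0],
    [0,0,0,0,0,0]
  ],
  "grip": 45
}}

```text
clock: 13.6
tool_pos: [0.6008, 0.2076, 0.0952]
eef_rot: [0.005, 0.0, 1.0, 0.002]
wrist_force: [0.9, -0.2, 0.3]
opening: 0.532
gripper_force: 0.0
```

{"api": "apply_moves", "payload": {
  "steps": [
    [18,-30,0,0,0,0],
    [18,-40,0,0,0,0],
    [18,-40,0,0,0,0],
    [18,-40,0,0,0,0],
    [18,-40,0,0,0,0],
    [18,-40,0,0,0,0],
    [18,-40,0,0,0,0],
    [16,-40,0,0,0,0],
    [10,-40,0,0,0,0],
    [8,-44,0,0,0,0],
    [0,0,0,0,0,0],
    [0,0,0,0,0,0]
  ],
  "grip": 65
}}

```text
clock: 14.8
tool_pos: [0.4367, -0.1887, 0.0888]
eef_rot: [0.0, 0.002, 1.0, -0.0]
wrist_force: [0.2, 0.3, 0.3]
opening: 0.765
gripper_force: 0.0
```

```bash
python3 look.py w7; python3 - <<'E'
from h import *
p,d=env.camera('top'); C=cam('top'); P=cloud(C,d)*1000
q=P[(P[...,2]>30)&(abs(P[...,0]-618)<50)&(abs(P[...,1]-227)<70)]
for n,c in (('tall',(640,245)),('short',(597,207))):
    g=q[np.hypot(q[:,0]-c[0],q[:,1]-c[1])<22]; z=np.percentile(g[:,2],95); t=g[g[:,2]>z-5]; print(n,len(g),round(z,1),t.mean(0),t.min(0),t.max(0))
E
```

```text
t 14.8 tcp [ 436.7 -188.7   88.8] ydir 89.8 tilt [ 0.001 -0.    -1.   ] open 0.765
table z mm 1.4
[  92   84   91   66 3758] ztop 58.8 rect [ 371.6 -279.5] [46.7 28. ] 75.7 circ [ 369.9 -278.7] 25.2
[ 427  144   75   80 3655] ztop 26.7 rect [426.6   3.2] [49.4 69.9] 84.6 circ [430.1   3.2] 38.4
[232 173  44  47 976] ztop 28.0 rect [ 437.5 -189.5] [37.8 38.7] 89.8 circ [ 437.8 -189.5] 20.0
tall 191 71.2 [640.47468867 242.32243899  69.71254043] [628.47330894 231.12160222  66.51494386] [651.92094894 253.76776456  73.26691614]
short 158 56.1 [599.22054756 206.53562635  54.31316361] [588.05418058 194.04292207  51.18115511] [611.56593683 218.75554518  57.68299149]
```

{"api": "apply_moves", "payload": {
  "steps": [
    [-1,0,30,0,0,0],
    [0,0,40,0,0,0],
    [0,0,25,0,0,0],
    [0,0,8,0,0,0],
    [0,0,0,0,0,0],
    [0,0,0,0,0,0]
  ],
  "grip": 60
}}

```text
clock: 15.5
tool_pos: [0.4386, -0.187, -0.0139]
eef_rot: [0.0, -0.0, 1.0, -0.0]
wrist_force: [-0.6, -0.4, 0.3]
opening: 0.701
gripper_force: 0.0
```

```bash
python3 - <<'E'
from h import *
s=env.read_state(); p,d=env.camera('wrist'); print(s['tool_pos'],s['wrist_force'],s['opening'])
C=cam('wrist',s); P=cloud(C,d)*1000-s['tool_pos']*1000
P[...,0]*=-1
m=(abs(P[...,0]-12)<3)&(abs(P[...,1])<45)&(abs(P[...,1])>22)
for y0 in range(-42,45,6):
    q=P[m&(abs(P[...,1]-y0)<3)]
    if len(q)>20: print(y0,len(q),'lowest z',np.round(np.percentile(q[q[:,2]>25][:,2],3),1))
cv2.imwrite('pics/w8.png',p[120:330,110:400,::-1])
E
```

```text
[ 0.43863876 -0.18700733 -0.01391075] [-0.58317504 -0.42041213  0.32720995] 0.7007201442685184
-42 286 lowest z 69.5
-36 919 lowest z 37.5
-30 861 lowest z 35.6
-24 183 lowest z 84.1
24 182 lowest z 111.9
30 852 lowest z 35.9
36 919 lowest z 38.0
42 276 lowest z 69.5
```

View pics/w8.png

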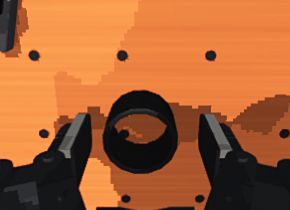

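The tube is centred between the pads (140,130 in the crop) and the tips are now about 20 mm up. Going 8 mm lower and closing.

{"api": "apply_moves", "payload": {
  "steps": [
    [0,-1,5,0,0,0],
    [0,0,3,0,0,0],
    [0,0,0,0,0,0]
  ]
}}

```text
clock: 15.85
tool_pos: [0.4379, -0.1885, -0.0228]
eef_rot: [0.0, 0.0, 1.0, -0.0]
wrist_force: [-0.5, -0.2, -0.2]
opening: 0.704
gripper_force: 0.0
```

{"api": "apply_moves", "payload": {
  "steps": [
    [0,0,0,0,0,0],
    [0,0,0,0,0,0],
    [0,0,0,0,0,0],
    [0,0,0,0,0,0],
    [0,0,0,0,0,0]
  ],
  "grip": 0
}}

```text
clock: 16.35
tool_pos: [0.4379, -0.1885, -0.0223]
eef_rot: [0.0, 0.0, 1.0, -0.0]
wrist_force: [-1.3, -0.2, 7.5]
opening: 0.45
gripper_force: 59.4
```

{"api": "apply_moves", "payload": {
  "steps": [
    [0,0,-25,0,0,0],
    [0,0,-35,0,0,0],
    [-30,-2,-5,0,0,0],
    [-40,-2,0,0,0,0],
    [-40,-2,0,0,0,0],
    [-40,-2,0,0,0,0],
    [-30,-2,0,0,0,0],
    [-17,-2,0,0,0,0],
    [0,0,0,0,0,0],
    [0,0,0,0,0,0],
    [0,0,0,0,0,0]
  ]
}}

```text
clock: 17.45
tool_pos: [0.6334, -0.2007, 0.042]
eef_rot: [-0.001, 0.001, 1.0, 0.0]
wrist_force: [-0.2, 0.5, -0.7]
opening: 0.448
gripper_force: 60.4
```

{"api": "apply_moves", "payload": {
  "steps": [
    [0,0,25,0,0,0],
    [0,0,25,0,0,0],
    [0,0,9,0,0,0],
    [0,0,0,0,0,0],
    [0,0,0,0,0,0]
  ]
}}

```text
clock: 17.95
tool_pos: [0.6349, -0.2008, -0.016]
eef_rot: [0.0, 0.0, 1.0, -0.0]
wrist_force: [-0.8, 0.4, 0.6]
opening: 0.448
gripper_force: 60.6
```

{"api": "apply_moves", "payload": {
  "steps": [
    [0,0,1.5,0,0,0],
    [0,0,1.2,0,0,0],
    [0,0,0,0,0,0]
  ]
}}

```text
clock: 18.25
tool_pos: [0.6351, -0.2006, -0.0192]
eef_rot: [0.0, 0.0, 1.0, -0.0]
wrist_force: [0.4, 0.2, 1.3]
opening: 0.445
gripper_force: 60.6
```

{"api": "apply_moves", "payload": {
  "steps": [
    [0,0,0.7,0,0,0],
    [0,0,0,0,0,0]
  ]
}}

```text
clock: 18.45
tool_pos: [0.6351, -0.2006, -0.0192]
eef_rot: [0.0, 0.0, 1.0, -0.0]
wrist_force: [-2.5, 0.0, 7.6]
opening: 0.45
gripper_force: 61.5
```

{"api": "apply_moves", "payload": {
  "steps": [
    [0,0,-0.7,0,0,0],
    [0,0,0,0,0,0],
    [0,0,0,0,0,0],
    [0,0,0,0,0,0],
    [0,0,-15,0,0,0],
    [0,0,-35,0,0,0],
    [0,0,-45,0,0,0],
    [0,0,-12,0,0,0]
  ],
  "grip": 56
}}

```text
clock: 19.25
tool_pos: [0.6375, -0.2015, 0.0935]
eef_rot: [0.004, 0.0, 1.0, -0.001]
wrist_force: [0.5, 0.3, 0.5]
opening: 0.657
gripper_force: 0.0
```

{"api": "apply_moves", "payload": {
  "steps": [
    [20,30,0,0,0,0],
    [24,36,0,0,0,0],
    [24,36,0,0,0,0],
    [24,36,0,0,0,0],
    [24,36,0,0,0,0],
    [24,36,0,0,0,0],
    [24,36,0,0,0,0],
    [20,30,0,0,0,0],
    [12,13,0,0,0,0],
    [0,0,0,0,0,0],
    [0,0,0,0,0,0]
  ],
  "grip": 50
}}

```text
clock: 20.35
tool_pos: [0.4396, 0.0885, 0.0881]
eef_rot: [0.001, -0.0, 1.0, 0.0]
wrist_force: [1.0, 0.2, 0.8]
opening: 0.584
gripper_force: 0.0
```

```bash
python3 look.py w9; python3 - <<'E'
from h import *
p,d=env.camera('top'); C=cam('top'); P=cloud(C,d)*1000
q=P[(P[...,2]>24)&(abs(P[...,0]-635)<24)&(abs(P[...,1]+200)<24)]
print(len(q),q.mean(0),q.min(0),q.max(0))
E
```

```text
t 20.35 tcp [439.6  88.5  88.1] ydir 90.0 tilt [ 0.001  0.    -1.   ] open 0.584
table z mm 1.5
[ 133  141   58   81 3345] ztop 26.1 rect [426.8   6.8] [46.  69.4] 84.8 circ [429.8   5.8] 37.8
[ 350  155   42   79 2285] ztop 16.6 rect [441.6 194.6] [74.7 30.6] 2.1 circ [441.9 194.5] 39.6
[237 175  35  41 888] ztop 36.0 rect [437.7  88.2] [29.3 28.6] 0.0 circ [437.8  88.4] 15.2
[351 329  52  55 951] ztop 55.1 rect [608.4 211.5] [59.8 19.3] 38.0 circ [604.  217.1] 29.9
[  0 336  28  36 636] ztop 28.9 rect [ 631.9 -186.2] [16.7 36.8] 72.5 circ [ 630.1 -192.1] 18.5
112 [ 637.59793211 -198.27847891   29.35932171] [ 617.37393151 -219.06041406   24.47786957] [ 657.59565268 -178.8944133    33.98861258]
```

{"api": "apply_moves", "payload": {
  "steps": [
    [1.5,0,30,0,0,0],
    [0,0,40,0,0,0],
    [0,0,25,0,0,0],
    [0,0,10,0,0,0],
    [0,0,3,0,0,0],
    [0,0,0,0,0,0],
    [0,0,0,0,0,0]
  ]
}}

```text
clock: 21.15
tool_pos: [0.4384, 0.0885, -0.0195]
eef_rot: [0.001, 0.0, 1.0, 0.0]
wrist_force: [-0.3, -0.6, 0.5]
opening: 0.583
gripper_force: 0.0
```

{"api": "apply_moves", "payload": {
  "steps": [
    [0,0,0,0,0,0],
    [0,0,0,0,0,0],
    [0,0,0,0,0,0],
    [0,0,0,0,0,0],
    [0,0,0,0,0,0]
  ],
  "grip": 0
}}

```text
clock: 21.65
tool_pos: [0.4382, 0.0887, -0.0194]
eef_rot: [0.001, 0.0, 1.0, 0.0]
wrist_force: [-1.1, -0.2, 11.1]
opening: 0.341
gripper_force: 58.3
```

{"api": "apply_moves", "payload": {
  "steps": [
    [0,0,-25,0,0,0],
    [0,0,-40,0,0,0],
    [0,0,-10,0,0,0],
    [-19,-33,0,0,0,0],
    [-19,-42,0,0,0,0],
    [-19,-42,0,0,0,0],
    [-19,-42,0,0,0,0],
    [-19,-42,0,0,0,0],
    [-19,-42,0,0,0,0],
    [-19,-42,0,0,0,0],
    [-19,-42,0,0,0,0],
    [0,0,0,0,0,0]
  ]
}}

```text
clock: 22.85
tool_pos: [0.5903, -0.2467, 0.0546]
eef_rot: [0.001, 0.004, 1.0, -0.002]
wrist_force: [-0.1, 0.3, -0.7]
opening: 0.339
gripper_force: 59.3
```

{"api": "apply_moves", "payload": {
  "steps": [
    [0,0,0,0,0,0],
    [0,0,0,0,0,0],
    [0,0,0,0,0,0]
  ]
}}

```text
clock: 23.15
tool_pos: [0.5892, -0.2367, 0.0546]
eef_rot: [-0.0, -0.001, 1.0, 0.0]
wrist_force: [0.2, 0.3, 0.2]
opening: 0.343
gripper_force: 59.3
```

Floor expected at TCP ≈ -0.0164.

{"api": "apply_moves", "payload": {
  "steps": [
    [0,0,30,0,0,0],
    [0,0,25,0,0,0],
    [0,0,13,0,0,0],
    [0,0,1.5,0,0,0],
    [0,0,0,0,0,0],
    [0,0,0,0,0,0]
  ]
}}

```text
clock: 23.75
tool_pos: [0.5898, -0.2383, -0.0144]
eef_rot: [0.0, 0.0, 1.0, -0.0]
wrist_force: [0.0, 0.4, 0.3]
opening: 0.338
gripper_force: 59.3
```

{"api": "apply_moves", "payload": {
  "steps": [
    [0,0,1,0,0,0],
    [0,0,0.5,0,0,0],
    [0,0,0,0,0,0]
  ]
}}

```text
clock: 24.05
tool_pos: [0.5896, -0.2385, -0.0162]
eef_rot: [0.0, 0.0, 1.0, -0.0]
wrist_force: [1.1, -0.7, 1.1]
opening: 0.342
gripper_force: 59.5
```

{"api": "apply_moves", "payload": {
  "steps": [
    [0,0,0.3,0,0,0],
    [0,0,0,0,0,0],
    [0,0,0,0,0,0],
    [0,0,0,0,0,0],
    [0,0,0,0,0,0],
    [0,0,-15,0,0,0],
    [0,0,-35,0,0,0],
    [0,0,-45,0,0,0],
    [0,0,-12,0,0,0]
  ],
  "grip": 46
}}

```text
clock: 24.95
tool_pos: [0.5918, -0.2396, 0.096]
eef_rot: [0.003, 0.0, 1.0, -0.001]
wrist_force: [0.4, -0.1, -0.1]
opening: 0.539
gripper_force: 0.0
```

{"api": "apply_moves", "payload": {
  "steps": [
    [13,34,0,0,0,0],
    [13,40,0,0,0,0],
    [13,40,0,0,0,0],
    [13,40,0,0,0,0],
    [13,40,0,0,0,0],
    [13,40,0,0,0,0],
    [13,40,0,0,0,0],
    [13,40,0,0,0,0],
    [14,40,0,0,0,0],
    [15,40,0,0,0,0],
    [15,39.5,0,0,0,0],
    [0,0,0,0,0,-2.1]
  ],
  "grip": 50
}}

```text
clock: 26.15
tool_pos: [0.4394, 0.2018, 0.091]
eef_rot: [0.0, -0.023, 1.0, 0.002]
wrist_force: [1.7, -0.8, -0.0]
opening: 0.584
gripper_force: 0.0
```

{"api": "apply_moves", "payload": {
  "steps": [
    [0,0,0,0,0,0],
    [0,0,0,0,0,0]
  ]
}}

```text
clock: 26.35
tool_pos: [0.442, 0.1941, 0.0906]
eef_rot: [0.0, -0.017, 1.0, -0.0]
wrist_force: [0.5, 0.5, 0.5]
opening: 0.586
gripper_force: 0.0
```

```bash
python3 look.py w10; python3 - <<'E'
from h import *
p,d=env.camera('top'); C=cam('top'); P=cloud(C,d)*1000
for c in ((637,-199),(590,-238)):
    q=P[(P[...,2]>22)&(np.hypot(P[...,0]-c[0],P[...,1]-c[1])<26)]
    print(len(q),q.mean(0),q.min(0),q.max(0))
cv2.imwrite('pics/t2.png',cv2.resize(p[60:300,80:400,::-1],None,fx=2.4,fy=2.4))
E
```

```text
t 26.35 tcp [442.  194.1  90.6] ydir 92.0 tilt [ 0.001 -0.    -1.   ] open 0.586
table z mm 1.5
[  15  132   67   81 3726] ztop 26.0 rect [427.1   8.8] [49.5 69.5] 84.8 circ [430.5   7.4] 38.2
[ 240  152   34   78 1990] ztop 16.3 rect [441.3 195.9] [74.1 29.7] 2.1 circ [441.8 195.7] 39.3
[247 311  29  20 422] ztop 26.6 rect [585.8 204.2] [ 7.7 21. ] 14.8 circ [588.5 205. ] 10.6
[108 371  28  13 272] ztop 23.1 rect [674.1  44.7] [ 9.6 28.8] 3.5 circ [674.9  44.7] 15.0
119 [ 637.96317424 -198.74735104   28.73745818] [ 617.86834886 -218.84560142   22.03032344] [ 657.06919552 -178.74307362   33.86538517]
123 [ 591.5858797  -236.66547875   33.92577961] [ 577.01908016 -252.41762336   22.00826837] [ 606.75643924 -222.01585204   41.37843693]
```

View pics/t2.png

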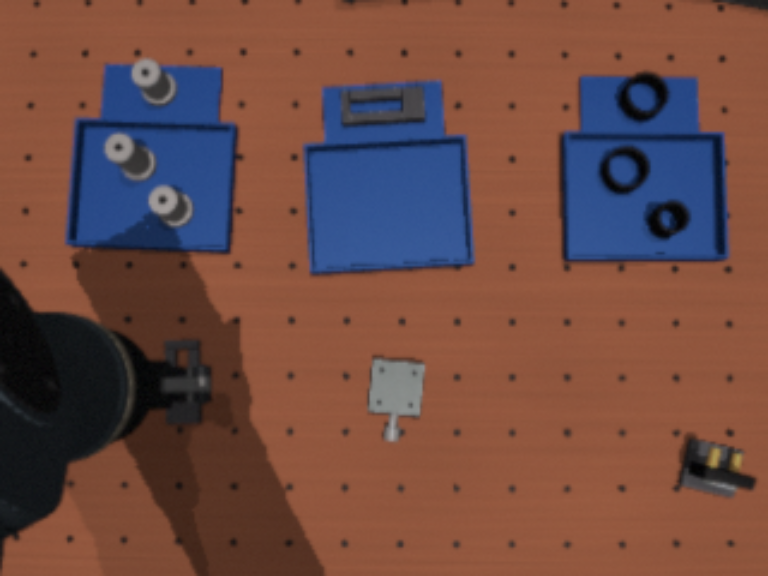

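Both posts and both tubes stand in their trays. The gripper is over the fork (185,382 in the crop), so I go down for it.

{"api": "apply_moves", "payload": {
  "steps": [
    [0.3,1.3,30,0,0,0],
    [0,0,40,0,0,0],
    [0,0,30,0,0,0],
    [0,0,10,0,0,0],
    [0,0,4,0,0,0],
    [0,0,1.5,0,0,0],
    [0,0,0,0,0,0],
    [0,0,0,0,0,0]
  ]
}}

```text
clock: 27.25
tool_pos: [0.442, 0.1966, -0.0242]
eef_rot: [0.001, -0.018, 1.0, 0.0]
wrist_force: [-0.2, 0.6, 0.3]
opening: 0.586
gripper_force: 0.0
```

{"api": "apply_moves", "payload": {
  "steps": [
    [0,0,0,0,0,0],
    [0,0,0,0,0,0],
    [0,0,0,0,0,0],
    [0,0,0,0,0,0],
    [0,0,0,0,0,0]
  ],
  "grip": 0
}}

```text
clock: 27.75
tool_pos: [0.4428, 0.1974, -0.023]
eef_rot: [0.002, -0.018, 1.0, 0.001]
wrist_force: [-2.2, 0.5, 26.8]
opening: 0.334
gripper_force: 74.8
```

{"api": "apply_moves", "payload": {
  "steps": [
    [0,0,-15,0,0,0],
    [0,0,-30,0,0,0],
    [0,0,-15,0,0,0],
    [-20,-25,0,0,0,0],
    [-30,-37,0,0,0,0],
    [-30,-37,0,0,0,0],
    [-30,-37,0,0,0,0],
    [-25,-32,0,0,0,0],
    [-18,-21,0,0,0,0],
    [0,0,0,0,0,-1.9],
    [0,0,0,0,0,0],
    [0,0,0,0,0,0]
  ]
}}

```text
clock: 28.95
tool_pos: [0.6001, 0.0142, 0.0348]
eef_rot: [-0.0, -0.035, 0.999, 0.0]
wrist_force: [-0.7, 0.2, -1.4]
opening: 0.334
gripper_force: 61.1
```

```bash
python3 - <<'E'
from h import *
s=env.read_state(); p,d=env.camera('wrist'); C=cam('wrist',s); P=cloud(C,d)*1000
q=s['eef_rot'];e=R.from_quat([q[1],q[2],q[3],q[0]]).as_matrix(); t=s['tool_pos']*1000
print(t,np.degrees(np.arctan2(e[1,1],e[0,1])),s['wrist_force'],s['opening'])
hsv=cv2.cvtColor(p,cv2.COLOR_RGB2HSV); b=cv2.inRange(hsv,(105,120,40),(130,255,255))>0
for x in range(555,600,8):
    m=(abs(P[...,0]-x)<4)&(abs(P[...,1]-t[1])<20)&(P[...,2]>40)&(P[...,2]<t[2]+60)&~b
    if m.sum()>10: print(x,m.sum(),np.round(np.percentile(P[m],[5,50,95],axis=0)[:,1:],1).tolist())
q=P[b&(P[...,2]<30)&(abs(P[...,1]-14)<90)]; print('tray',q.min(0),q.max(0))
cv2.imwrite('pics/w11.png',p[...,::-1])
E
```

```text
[600.11412777  14.23021967  34.81599989] 94.01869273498403 [-0.73976668  0.18061958 -1.3647927 ] 0.3337070177609334
563 830 [[-0.7, 63.4], [13.0, 72.5], [25.0, 74.1]]
571 891 [[-0.6, 72.2], [12.3, 73.2], [25.6, 74.2]]
579 807 [[-0.5, 72.2], [12.6, 73.1], [26.1, 74.1]]
587 1237 [[-4.8, 68.3], [21.1, 74.0], [33.1, 92.8]]
595 589 [[-0.5, 72.0], [7.8, 73.3], [28.2, 92.0]]
tray [540.60800694 -63.38951083   1.37824977] [696.96245069  98.21639215  25.430312  ]
```

View pics/w11.png

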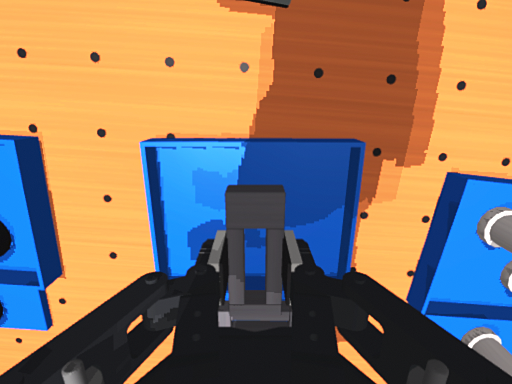

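The fork is held level and square over the fork tray (255,250), with the same top height all along its near half. Lowering.

{"api": "apply_moves", "payload": {
  "steps": [
    [-2,0,25,0,0,0],
    [0,0,20,0,0,0],
    [0,0,7,0,0,0],
    [0,0,0,0,0,0],
    [0,0,0,0,0,0]
  ]
}}

```text
clock: 29.5
tool_pos: [0.6032, 0.0137, -0.0166]
eef_rot: [0.0, -0.035, 0.999, 0.0]
wrist_force: [0.1, -0.1, -1.0]
opening: 0.33
gripper_force: 61.1
```

{"api": "apply_moves", "payload": {
  "steps": [
    [0,0,1.2,0,0,0],
    [0,0,0.8,0,0,0],
    [0,0,0,0,0,0]
  ]
}}

```text
clock: 29.8
tool_pos: [0.6032, 0.0131, -0.0189]
eef_rot: [0.0, -0.035, 0.999, 0.0]
wrist_force: [-0.3, 0.1, -1.9]
opening: 0.33
gripper_force: 61.1
```

{"api": "apply_moves", "payload": {
  "steps": [
    [0,0,0.8,0,0,0],
    [0,0,0.4,0,0,0],
    [0,0,0,0,0,0]
  ]
}}

```text
clock: 30.1
tool_pos: [0.6032, 0.0131, -0.0198]
eef_rot: [0.0, -0.035, 0.999, -0.0]
wrist_force: [-2.8, -0.4, 6.9]
opening: 0.332
gripper_force: 65.5
```

{"api": "apply_moves", "payload": {
  "steps": [
    [0,0,0,0,0,0],
    [0,0,0,0,0,0],
    [0,0,0,0,0,0],
    [0,0,0,0,0,0],
    [0,0,-15,0,0,0],
    [0,0,-35,0,0,0],
    [0,0,-45,0,0,0],
    [45,0,-30,0,0,0],
    [45,0,0,0,0,0],
    [45,0,0,0,0,0],
    [0,0,0,0,0,0]
  ],
  "grip": 50
}}

```text
clock: 31.2
tool_pos: [0.4645, 0.0028, 0.103]
eef_rot: [-0.003, -0.034, 0.999, -0.001]
wrist_force: [0.7, 0.1, -0.6]
opening: 0.583
gripper_force: 0.0
```

```bash
python3 - <<'E'
from h import *
s=env.read_state(); print(s['tool_pos'])
p,d=env.camera('top'); C=cam('top'); P=cloud(C,d)*1000
hsv=cv2.cvtColor(p,cv2.COLOR_RGB2HSV); b=cv2.inRange(hsv,(105,120,40),(130,255,255))>0
m=(P[...,2]>8)&(abs(P[...,0]-603)<48)&(abs(P[...,1]-13)<40)&~b
q=P[m]; print(len(q),np.percentile(q[:,2],[5,50,95]),cv2.minAreaRect(q[:,:2].astype(np.float32)))
a=cv2.resize(p[60:300,80:400,::-1],(400,300)); w=cv2.resize(env.camera('scene')[0][...,::-1],(400,300))
cv2.imwrite('pics/end.png',np.hstack([a,w]))
E
```

```text
[0.46447549 0.00284617 0.10300853]
166 [15.31060723 18.06587026 20.38384696] ((621.71533203125, 15.604209899902344), (37.68579864501953, 29.498369216918945), 4.654396057128906)
```

View pics/end.png

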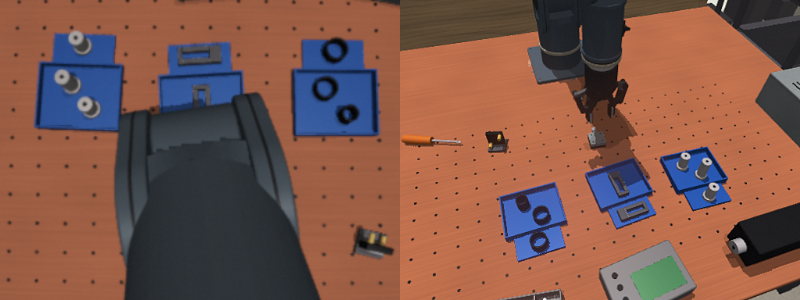

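Every part is in its matching tray: the posts and tubes stand upright and the fork lies flat, with its top about 17 mm up. The mount and stage haven't moved, and the gripper is clear.

```bash
python3 -c "
from plant import env
print(env.hand_in())"
```

```text
the job is handed in; nothing more can be done
None
```

The job is handed in: both posts and both tubes stand upright in their trays, the fork lies flat in its tray, and the mirror mount and stage are where they stood.

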